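Clamp the heat-sink board in the cam board holder

ROBOT

A 6-joint arm with a two-finger parallel gripper is mounted at the origin on the work surface. World frame = base frame: x ahead of the robot, y to its left, z up, the work surface at z = 0. Lengths are in m, angles in rad, forces in N, time in s.
With the tool pointing down it reaches from about 0.3 to 0.875 m from the base axis. Payload 4.2 kg.
Tool frame: the origin (TCP) lies midway between the tips of the shut fingers; the grasp point (between the pads) lies 19 mm behind it; z points along the fingers, y is the direction in which the jaws open and shut (so a half turn about z gives the same grasp; the last joint's range is limited). The gripper opens to 85 mm and grips with 20 to 120 N. Pads are 22 mm wide; open, the fingers measure 114 mm over their backs; the gripper's body (76 mm by 85 mm) begins 54 mm behind the grasp point. The pads swing forward as they close: fully open they stand 13 mm farther back than shut.
Start: joints at [1.132, 0.32, 1.565, -0, 1.257, -0.02], TCP at [0.234, 0.525, 0.231] pointing down, gripper open.
Joint ranges: [-3.11, 3.11], [-0.84, 2.01], [0.21, 2.61], [-1.34, 4.49], [0.05, 2.63], [-2.56, 2.56]. Speed limits (rad/s): [2.57, 2.57, 3.14, 3.14, 3.14, 3.14].

INTERFACE

Orientations are given as a 3x3 rotation matrix whose columns are the frame's x, y, z axes.
In Python, from cell import arm, cams gives the robot as it stands.
- The arm moves only by the shell command python3 -m crank 'ROWS' [FORCE]. ROWS is JSON, a list of rows, each a list of 3 entries, a list of its own where there are three numbers: the shift along the tool's x, y, z in cm, then the turn, a rotation vector about the tool's x, y, z in degrees, then the opening in per cent of the stroke, from 0 (shut) to 100 (fully open). In form: [[[tx, ty, tz], [ax, ay, az], gripper], ...]. A call has exactly 5 rows; each row is the pose to reach, as a shift and turn from the pose commanded when the call began, along the tool's axes at that moment; what a row does not reach only later rows make up. A row lasts 1/8 s, in which the tool goes at most 62.5 mm and 10.7 degrees, less where a joint would pass 70% of its speed; a pose out of reach is approached as far as the arm can. A call with a gripper value outside its range is refused whole. The fingers move at their own pace and stop on an object; FORCE is the grip in N (left out, the last holds). Time passes only in rows, so rows that repeat a pose let the fingers close, or fill a call up. It gives the time, the measured TCP pose, the force and the opening at its end, in the units of the state.
- arm.observe(): the state, without advancing time (a new reading comes with each control period).
- cams.snapshot(name): name is "scene" or "top" or "wrist"; returns a dict with "img" (400x640x3 uint8, blue, green, red), "camera_matrix" (3x3 intrinsics, pixels), "D" ([k1, k2, p1, p2, k3] as OpenCV has them; the pictures are not rectified), "extrinsics" (4x4, takes a point from camera to world coordinates). Camera axes: x right, y up, looking along -z (the intrinsics and any distortion apply to the point x, -y, -z); pixel columns grow to the right and rows downward; lengths in m; the calibration is good to about 2 mm. A picture is of the moment at which its call begins. There is no depth.
- arm.close_job(): hands the job in, once; it reports no verdict.
The state is a dict: "time_s": time; "joint_pos": joint angles; "joint_velocities": joint speeds; "effort": joint torques, N m; "position": TCP position; "eef_rot": TCP orientation; "ft_force": force on the tool from outside, world axes, zero at the start; "wrist_torque": the same for the moment, N m; "grip_width": opening from 0.0 (shut) to 1.0 (fully open).
Only numpy, scipy, OpenCV 4.12 (cv2) and the standard library are available. Lean on these libraries where they do the work, as an engineer would, in place of code of your own. Each camera call takes 0.05 s, during which the arm holds its last target. There are 200 camera calls.

TASK

The board holder has a jar parked in its nest: stand the jar upright in the shallow black tray, then lay the circuit board with the finned heat sink flat in the nest, between the fence and the open sprung jaw. Then turn the cam knob clockwise until the roller drops into the notch of the cam and the jaw snaps shut on the board. Let go of everything, and leave the other things on the bench where they are.

Things in the scene. Friction and masses are not known exactly. Their poses are not given: they have to be found in the camera images.
- holder: Board holder, fixed: dark steel base plate 150 (x) x 290 (y) x 12 mm; origin at the centre of its underside, z up. Cam knob at y = -90 mm, then fence, nest, sprung jaw in the +y direction. In the nest two black support rails (x = +-15 to +-33 mm, tops at z = 30 mm) and side guides (y = 22 to 62 mm, x = +-39 to +-47 mm, tops at z = 36 mm)
- nest (a point): Centre of the underside of the board when clamped (holder x 0, y 42 mm, z 30 mm, level with the rail tops); axes as the holder's. While the jaw is open the board has 10 mm play along y (centre 0 to 10 mm to +y of here) and 4 mm to each side in x
- fence (a point): Middle of the top of the steel fence face that the board is pressed against (holder y = -8 mm, z = 42 mm); the fence is 68 mm wide in x, 10 mm thick; axes as the holder's
- jaw_face (a point): Middle of the top of the steel jaw's face (56 mm wide in x, 12 mm thick, top at z = 44 mm); holder y = 102 mm when open, 92 mm when shut on the board. Spring block behind it to holder y = 145 mm, top at z = 40 mm
- cam (a joint): Angle of the cam knob about its upright axis, rad; grows clockwise seen from above. The notch faces the roller at 2.90 (play +-0.07); stops at 0 and 3.15. Starts between 0.1 and 1.4, so 1.5 to 2.8 rad are to be turned; stays where it is left; about 0.2 N m turns it. Locked once the roller is in the notch
- knob_grip (a point): On the knob's upright axis, middle of its black bar grip: bar 64 mm long (this point's x), 14 mm thick, z = 34 to 72 mm above the bench (this point 54 mm). Steel cam disc below: radius 42 mm, top at z = 32 mm, one notch 21 mm wide, 15 mm deep in its rim towards this point's +x. The roller (14 mm diameter) waits on the holder's +y side
- jaw (a joint): Travel of the sprung follower (roller, push bar and jaw in one), m: 0 while the roller rides on the cam's rim and the jaw is open (+-1 mm), 0.010 when the roller has dropped into the notch and the jaw bears on the board, over 0.012 if shut on an empty nest. The spring pushes it shut with 8 to 10 N
- board_sink (a point): Centre of the finned heat sink on the loose circuit board to be clamped. Board 70 (x) x 100 (y) x 4 mm, underside 22 mm below this point; heat sink in its middle, 34 (x) x 60 (y) mm, 36 mm tall, from 18 mm below to 18 mm above this point. The same either way round. About 0.18 kg. Flat on the bench, left or right of the holder
- jar_mid (a point): Middle of the round amber jar with black lid, 50 mm diameter, 70 mm tall, about 0.12 kg, standing on the rails in the nest (its underside 35 mm below this point); z up along the jar
- tray: Shallow black open tray, fixed, 115 x 115 mm outside, walls 4 mm thick and 22 mm high, floor 4 mm thick; origin at the centre of its underside. Left or right of the holder, on the far side
- bare_board: Other circuit board, without heat sink, 85 x 90 x 4 mm with a white connector, 18 mm high in all, lying on the bench opposite the first; origin at the centre of its underside; leave alone
- spool: Aluminium wire spool, 60 mm diameter, 38 mm tall, standing opposite the tray; origin at the centre of its underside; leave alone
- cutters: Blue-handled side cutters, 135 mm long along y, 15 mm high, lying between robot and holder; origin at the pivot; leave alone
- dispenser: Yellow solvent dispenser bottle, 62 mm diameter, 151 mm tall, standing between robot and holder; origin at the centre of its underside; leave alone
- driver: Screwdriver, 190 mm long, lying beyond the holder; leave alone
- cup: Grey cup, 72 mm diameter, 80 mm tall, beyond the holder; leave alone
Not all that is in view belongs to the job. Leave any yellow look-alike of the part that bears jar_mid alone.

How it is judged:
By the outcome, as a careful person would: the job done as asked, in the order asked, and still so for the second after the job is handed in, with the robot touching nothing.
It also fails if it takes over 72 s, if anything falls off the work surface, if the arm or the gripper's body presses on something with over 40 N, if the wrist force passes 120 N, or if a joint passes its speed limit or range.

## Working session

There is one attempt and no reset: what is moved stays moved. The work goes in short steps, Python scripts to look and compute and a shell command to move; the robot and the scene stay as the last step left them, time stands still between calls to the robot, and variables do not carry over. Pictures are saved under pics/ and viewed, about 8 in all and at most 12, crops included, and the job is handed in when it is done.

```bash
ls; mkdir -p pics; cat > h.py <<'E'
import numpy as np, cv2
from cell import arm, cams
def snap(n,f=None):
    s=cams.snapshot(n)
    if f: cv2.imwrite('pics/'+f,s['img'])
    return s
def ray(s,uv):
    p=cv2.undistortPoints(np.array([[uv]],float),np.array(s['camera_matrix'],float),np.array(s['D'],float))[0,0]
    E=np.array(s['extrinsics']); return E[:3,3],E[:3,:3]@np.array([p[0],-p[1],-1.])
def onz(s,uv,z):
    o,d=ray(s,uv); return o+d*(z-o[2])/d[2]
def proj(s,P):
    E=np.array(s['extrinsics']); c=(np.asarray(P,float)-E[:3,3])@E[:3,:3]; c=c*[1,-1,-1]
    return cv2.projectPoints(c.reshape(1,1,3),np.zeros(3),np.zeros(3),np.array(s['camera_matrix'],float),np.array(s['D'],float))[0].ravel()
def totool(dP):
    return np.array(arm.observe()['eef_rot']).T@np.asarray(dP)*100
E
python3 - <<'E'
from h import *
for n in('top','scene'):
    s=snap(n,n+'1.png'); print(n,np.round(s['extrinsics'],3).tolist(),np.round(s['camera_matrix'],0).tolist())
o=arm.observe(); print({k:np.round(v,3).tolist() for k,v in o.items()})
E
```

```text
pics
top [[-0.012, 0.985, -0.169, 0.394], [-1.0, -0.012, 0.0, -0.001], [-0.002, 0.169, 0.986, 1.104], [0.0, 0.0, 0.0, 1.0]] [[445.0, 0.0, 329.0], [0.0, 445.0, 194.0], [0.0, 0.0, 1.0]]
scene [[0.75, -0.483, 0.452, 1.074], [0.661, 0.552, -0.508, -0.536], [-0.004, 0.68, 0.733, 0.842], [0.0, 0.0, 0.0, 1.0]] [[457.0, 0.0, 315.0], [0.0, 457.0, 202.0], [0.0, 0.0, 1.0]]
{'time_s': 0.1, 'joint_pos': [1.132, 0.32, 1.566, -0.0, 1.257, -0.02], 'joint_velocities': [-0.002, -0.0, -0.002, -0.001, -0.0, -0.0], 'effort': [-0.0, -41.641, -23.471, -0.0, 0.005, 0.0], 'position': [0.234, 0.525, 0.231], 'eef_rot': [[-0.914, 0.407, -0.001], [0.407, 0.914, -0.001], [0.0, -0.002, -1.0]], 'ft_force': [0.422, -0.402, -0.414], 'wrist_torque': [-0.024, -0.006, -0.014], 'grip_width': 0.999}
```

View pics/top1.png

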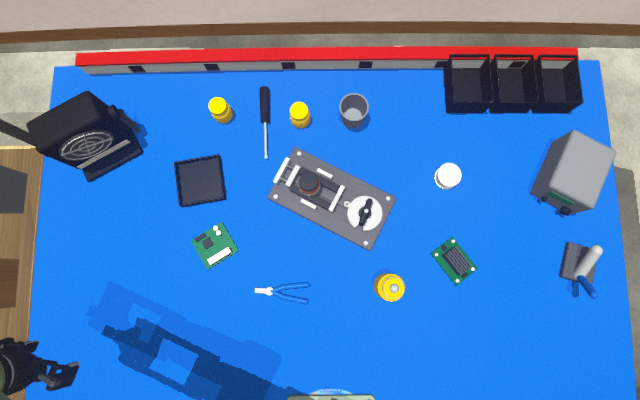

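View pics/scene1.png

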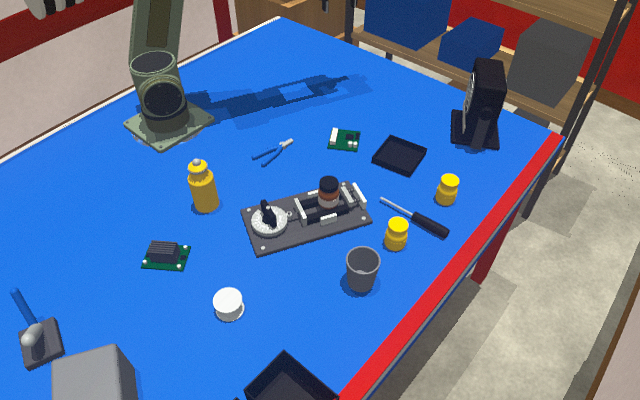

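The top view shows the holder centred near (332,198) with the knob at (366,212) and the jar at (309,184). The tray is at (201,180), the heat-sink board at (454,261), the dispenser at (390,288), and the yellow look-alike jars at (220,110) and (300,115). Next I'll measure these with masks.

```bash
python3 - <<'E'
from h import *
s=snap('top'); im=s['img']; hsv=cv2.cvtColor(im,cv2.COLOR_BGR2HSV)
notblue=((hsv[...,0]<95)|(hsv[...,0]>125)|(hsv[...,1]<110)).astype(np.uint8)*255
def blob(mask,c,z,name,r=75):
    m=np.zeros_like(mask); cv2.circle(m,c,r,255,-1); m&=mask
    m=cv2.morphologyEx(m,cv2.MORPH_CLOSE,np.ones((3,3)))
    n,l,st,ce=cv2.connectedComponentsWithStats(m)
    k=min(range(1,n),key=lambda i:(st[i,4]<60)*1e6+np.min(np.hypot(*(np.argwhere(l==i)[:,::-1]-c).T)))
    cs,_=cv2.findContours((l==k).astype(np.uint8),cv2.RETR_EXTERNAL,cv2.CHAIN_APPROX_NONE)
    pts=max(cs,key=len)[:,0,:].astype(float)
    W=np.array([onz(s,p,z)[:2] for p in pts],np.float32)*1000
    rc=cv2.minAreaRect(W); b=cv2.boxPoints(rc)
    print(name,st[k,4],'c',np.round(rc[0],1),'size',np.round(rc[1],1),'ang',round(rc[2],1),'box',np.round(b).tolist())
blob(notblue,(332,215),.012,'holder',90)
blob(notblue,(201,180),.02,'tray',45)
g=cv2.inRange(hsv,(50,60,20),(92,255,255)) ; g2=notblue
blob(g2,(454,261),.004,'board',35)
blob(g2,(214,246),.004,'bare',35)
blob(cv2.inRange(im,(0,0,0),(60,60,60)),(365,212),.072,'knobbar',17)
w=cv2.inRange(im,(190,190,190),(255,255,255))
blob(w,(355,220),.032,'disc',35)
blob(g2,(390,288),.1,'disp',30)
c=im[125:265,255:415]; cv2.imwrite('pics/crop1.png',cv2.resize(c,None,fx=5,fy=4.2,interpolation=cv2.INTER_CUBIC)[:, :800])
E
```

```text
holder 6882 c [574.1  -3.2] size [294.8 148.4] ang 62.0 box [[439.0, -98.0], [570.0, -168.0], [709.0, 92.0], [578.0, 162.0]]
tray 1872 c [619.6 324.8] size [113.6 113. ] ang 9.2 box [[555.0, 371.0], [573.0, 260.0], [685.0, 278.0], [667.0, 390.0]]
board 1119 c [ 413.2 -306.3] size [98.6 69.2] ang 37.0 box [[353.0, -308.0], [395.0, -364.0], [473.0, -304.0], [432.0, -249.0]]
bare 1225 c [458.4 284.9] size [85.7 89.4] ang 31.5 box [[399.0, 301.0], [445.0, 224.0], [518.0, 269.0], [472.0, 345.0]]Traceback (most recent call last):
  File "<stdin>", line 19, in <module>
  File "<stdin>", line 8, in blob
ValueError: min() iterable argument is empty
```

```bash
python3 - <<'E'
from h import *
s=cams.snapshot('top'); im=s['img']
c=im[130:260,255:415]; cv2.imwrite('pics/crop1.png',cv2.resize(c,None,fx=4.5,fy=4.5,interpolation=cv2.INTER_CUBIC))
a=np.radians(62); ey=np.array([np.cos(a),np.sin(a)]); ex=np.array([np.sin(a),-np.cos(a)]); H=np.array([.574,-.003])
for n,x,y,z in(('knob',0,-.09,.072),('jartop',0,.042,.1),('fence',0,-.008,.042),('jaw',0,.102,.044)):
    P=np.r_[H+x*ex+y*ey,z]; print(n,P.round(3),'crop px',((proj(s,P)-[255,130])*4.5).round())
g=cv2.cvtColor(im,cv2.COLOR_BGR2GRAY)
W=np.array([onz(s,(u,v),.072)[:2] for v in range(185,240) for u in range(340,392) if g[v,u]<60])
K=H-.09*ey; W=W[np.hypot(*(W-K).T)<.036]; print('dark',len(W),W.mean(0)); 
w,v=np.linalg.eigh(np.cov(W.T)); print('bar dir',np.degrees(np.arctan2(v[1,1],v[0,1])),np.sqrt(w)*1000)
E
```

```text
knob [ 0.532 -0.082  0.072] crop px [491. 361.]
jartop [0.594 0.034 0.1  ] crop px [264. 236.]
fence [ 0.57  -0.01   0.042] crop px [350. 299.]
jaw [0.622 0.087 0.044] crop px [169. 206.]
dark 44 [ 0.52209762 -0.0836308 ]
bar dir 158.7765099297978 [ 5.55977619 17.13436341]
```

View pics/crop1.png

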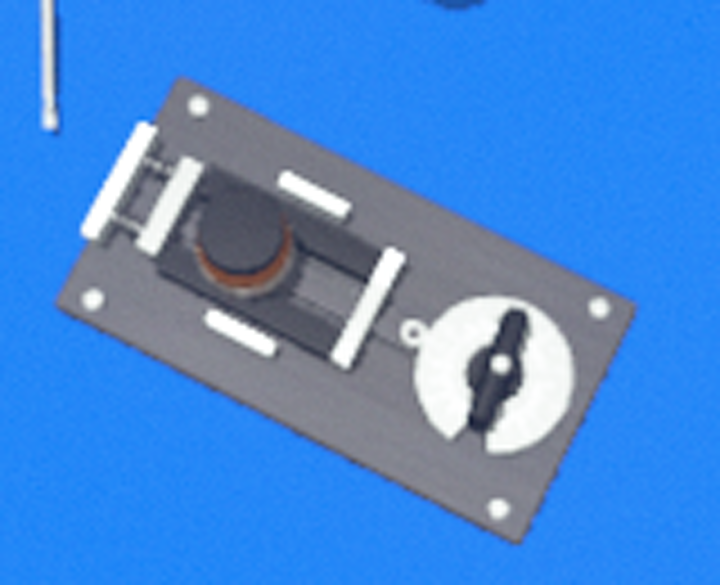

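Measured, all agreeing with the sizes given:

| Thing | Value |
|---|---|
| Holder +y axis | 62° |
| Notch direction | about 159°, so cam ≈ 1.21 and about 97° to turn |
| Jar | about (0.595, 0.044) |
| Tray | (0.620, 0.325) |
| Board | (0.413, -0.306), long axis 37° |

I'll go above the jar.

```bash
python3 -m crank '[[[-6,-3.3,0.5],[0,0,0],100],[[-11.5,-6.5,1],[0,0,0],100],[[-17,-9.5,1.5],[0,0,0],100],[[-22,-12.5,2],[0,0,0],100],[[-27,-15,2.5],[0,0,0],100]]' 40
python3 -m crank '[[[-5,-3,0.5],[0,0,0],100],[[-10.5,-6,1],[0,0,0],100],[[-16,-9,1.5],[0,0,0],100],[[-21,-12,2],[0,0,0],100],[[-25.6,-14.3,2.5],[0,0,0],100]]'
python3 - <<'E'
from h import *
o=arm.observe(); print(o['position'],o['eef_rot'],o['joint_pos'])
s=snap('wrist','w1.png'); print(np.round(s['extrinsics'],3).tolist())
J=[.595,.044]
for z in(.1,.03): print(proj(s,[*J,z]))
E
```

```text
time_s: 0.82
position: [0.4203, 0.2767, 0.2062]
eef_rot: [[-0.914, 0.407, 0.0], [0.407, 0.914, 0.0], [-0.0, 0.0, -1.0]]
ft_force: [1.6, 0.7, 0.2]
grip_width: 1.001
time_s: 1.45
position: [0.5961, 0.0416, 0.181]
eef_rot: [[-0.913, 0.408, -0.0], [0.408, 0.913, 0.0], [0.0, 0.0, -1.0]]
ft_force: [0.9, 0.4, -0.9]
grip_width: 0.995
[0.59610093 0.04163307 0.18099025] [[-9.13121200e-01  4.07688173e-01 -1.63341532e-04]
 [ 4.07688158e-01  9.13121214e-01  1.20314831e-04]
 [ 1.98201551e-04  4.32696151e-05 -9.99999979e-01]] [ 5.04143354e-02  3.89417316e-01  1.58915256e+00  1.39851504e-04
  1.16317986e+00 -1.10051660e+00]
[[0.407, -0.864, -0.295, 0.519], [0.913, 0.385, 0.132, 0.077], [-0.0, -0.323, 0.946, 0.325], [0.0, 0.0, 0.0, 1.0]]
[326.37130778 206.65045905]
[326.06586687 178.28081665]
```

View pics/w1.png

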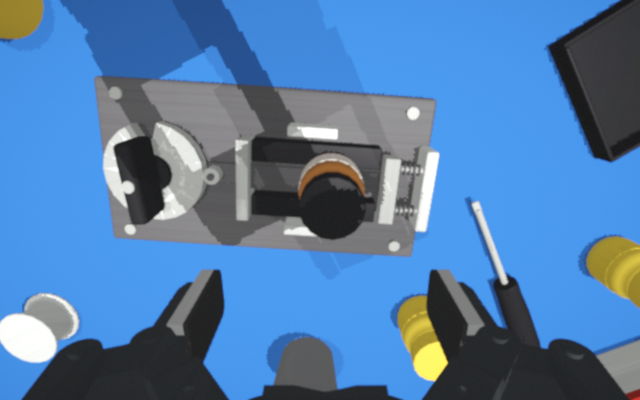

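The wrist view shows the lid centred at (332,207), the plate corners at (96,77), (435,98), (411,256) and (117,238), the disc centred near (156,171), and the jar clear between fence and jaw. I'll compute the fine positions.

```bash
python3 - <<'E'
from h import *
s=cams.snapshot('wrist'); im=s['img']
C=np.array([onz(s,p,.012)[:2] for p in((96,77),(435,98),(411,256),(117,238))]); print('corners',C.round(4).tolist(),'c',C.mean(0).round(4))
d=(C[1]-C[0]+C[2]-C[3]); print('ang',np.degrees(np.arctan2(d[1],d[0])),np.linalg.norm(C[1]-C[0]),np.linalg.norm(C[2]-C[1]))
print('lid',onz(s,(332,207),.1).round(4),'disc',onz(s,(156,171),.032).round(4))
print('fence faceL/R top',onz(s,(249,141),.042).round(4),onz(s,(250,219),.042).round(4))
L=onz(s,(332,207),.1); o=arm.observe(); print('to go tool cm',totool(L-o['position']).round(2))
E
```

```text
corners [[0.445, -0.1025], [0.5773, 0.1486], [0.7089, 0.08], [0.5758, -0.1717]] c [ 0.5767 -0.0114]
ang 62.174678298206196 0.2838835826684882 0.14844258270213753
lid [0.6006 0.0424 0.1   ] disc [ 0.5342 -0.0889  0.032 ]
fence faceL/R top [ 0.5435 -0.0026  0.042 ] [ 0.6024 -0.033   0.042 ]
to go tool cm [-0.15  0.38  8.01]
```

```bash
python3 -m crank '[[[-0.1,0.25,4],[0,0,0],100],[[-0.1,0.25,8],[0,0,0],100],[[-0.1,0.25,11],[0,0,0],100],[[-0.1,0.25,12.5],[0,0,0],100],[[-0.1,0.25,12.5],[0,0,0],50]]' 40
python3 -m crank '[[[0,0,0],[0,0,0],40],[[0,0,0],[0,0,0],30],[[0,0,0],[0,0,0],30],[[0,0,0],[0,0,0],30],[[0,0,0],[0,0,0],30]]' 40
```

```text
time_s: 2.17
position: [0.5966, 0.046, 0.0557]
eef_rot: [[-0.914, 0.406, -0.002], [0.406, 0.914, 0.0], [0.002, -0.001, -1.0]]
ft_force: [-0.6, -0.7, 0.2]
grip_width: 0.82
time_s: 2.8
position: [0.5984, 0.0458, 0.0581]
eef_rot: [[-0.914, 0.407, 0.004], [0.407, 0.914, 0.0], [-0.003, 0.002, -1.0]]
ft_force: [0.4, -0.1, 8.0]
grip_width: 0.561
```

```bash
python3 -m crank '[[[0,0,-3],[0,0,0],30],[[0,0,-6],[0,0,0],30],[[2,5,-7],[0,0,0],30],[[4,11,-7],[0,0,0],30],[[6,17,-7],[0,0,0],30]]' 
python3 -m crank '[[[1.5,4.5,0],[0,0,0],30],[[3,9,0],[0,0,0],30],[[3,9.2,0],[0,0,0],30],[[3,9.2,2],[0,0,0],30],[[3,9.2,4],[0,0,0],30]]'
python3 - <<'E'
from h import *
o=arm.observe(); print(o['position'],o['grip_width'])
s=snap('top'); im=s['img'][110:260,130:290]; im=cv2.resize(im,None,fx=2.5,fy=2.5)
s=snap('wrist'); w=cv2.resize(s['img'],(600,375)); cv2.imwrite('pics/p2.png',np.vstack([w,]))
print(proj(s,[.62,.325,.004]))
E
```

```text
time_s: 3.42
position: [0.6114, 0.2253, 0.1269]
eef_rot: [[-0.913, 0.407, 0.001], [0.407, 0.913, 0.0], [-0.001, 0.001, -1.0]]
ft_force: [-0.2, 1.6, -0.3]
grip_width: 0.559
time_s: 4.05
position: [0.6212, 0.3192, 0.086]
eef_rot: [[-0.913, 0.407, 0.0], [0.407, 0.913, -0.0], [-0.0, -0.0, -1.0]]
ft_force: [-0.4, -0.5, -1.4]
grip_width: 0.555
[0.62121072 0.31923525 0.0860225 ] 0.5548181758961557
[334.05983672 207.76523228]
```

View pics/p2.png

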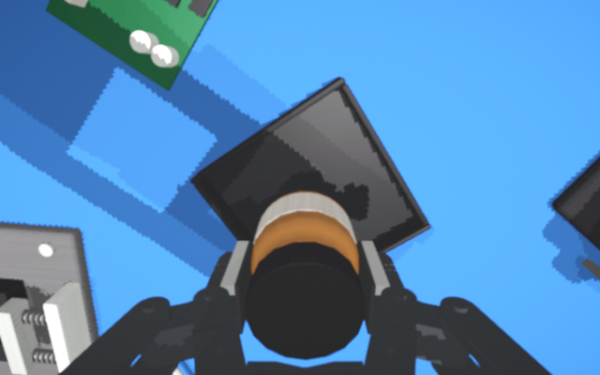

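The jar (5th picture) is held upright at (305,280), over the tray, whose corners are at (342,80), (193,180) and (428,228). I'll lower, release and retreat.

```bash
python3 -m crank '[[[0.2,0.4,2.5],[0,0,0],30],[[0.2,0.4,4.5],[0,0,0],30],[[0.2,0.4,5.3],[0,0,0],30],[[0.2,0.4,5.6],[0,0,0],30],[[0.2,0.4,5.6],[0,0,0],30]]' 
python3 -m crank '[[[0,0,0],[0,0,0],62],[[0,0,0],[0,0,0],75],[[0,0,0],[0,0,0],85],[[0,0,0],[0,0,0],85],[[0,0,-2],[0,0,0],85]]'
python3 -m crank '[[[0,0,-5],[0,0,0],85],[[0,0,-11],[0,0,0],85],[[0,0,-15],[0,0,0],85],[[0,0,-15],[0,0,0],85],[[0,0,-15],[0,0,0],85]]'
python3 - <<'E'
from h import *
s=snap('top'); im=s['img']; P=[.621,.324]
a=cv2.resize(im[120:240,130:290],None,fx=2.5,fy=2.5)
t=cams.snapshot('scene'); b=cv2.resize(t['img'][80:220,340:500],None,fx=2.5,fy=2.5)
h=max(len(a),len(b)); cv2.imwrite('pics/p3.png',np.hstack([cv2.copyMakeBorder(x,0,h-len(x),0,0,0) for x in(a,b)]))
o=arm.observe(); print(o['position'],o['joint_pos'])
E
```

```text
time_s: 4.78
position: [0.6217, 0.3243, 0.0323]
eef_rot: [[-0.913, 0.407, 0.002], [0.407, 0.913, 0.001], [-0.001, 0.001, -1.0]]
ft_force: [-2.0, -1.6, 3.5]
grip_width: 0.558
time_s: 5.4
position: [0.6199, 0.324, 0.0486]
eef_rot: [[-0.914, 0.407, -0.004], [0.407, 0.914, -0.002], [0.003, -0.003, -1.0]]
ft_force: [-0.0, 0.3, 0.5]
grip_width: 0.847
time_s: 6.02
position: [0.6206, 0.3243, 0.1993]
eef_rot: [[-0.914, 0.407, -0.002], [0.407, 0.914, -0.001], [0.001, -0.001, -1.0]]
ft_force: [0.3, -0.1, -0.2]
grip_width: 0.854
[0.62023399 0.32415963 0.1981142 ] [ 4.65139080e-01  5.40302159e-01  1.29007211e+00  5.35362988e-05
  1.31511416e+00 -6.86956247e-01]
```

View pics/p3.png

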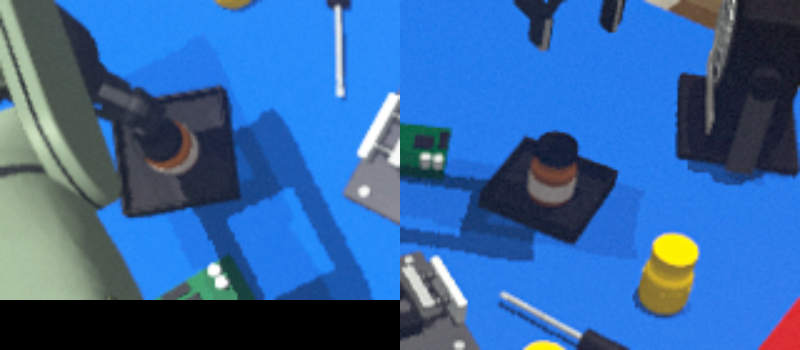

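The jar stands upright in the tray, at (170,150) in the left half and (553,170) in the right. Now to the board.

```bash
python3 -m crank '[[[-0.6,-6,0],[0,0,10],85],[[-1.2,-12,0],[0,0,20],85],[[-1.8,-18,0],[0,0,30],85],[[-2.4,-24,0],[0,0,40],85],[[-3,-30,0],[0,0,50],85]]' 
python3 -m crank '[[[-5,-3.4,0],[0,0,10],85],[[-10,-6.8,0],[0,0,20],85],[[-15,-10.2,0],[0,0,30],85],[[-20,-13.6,0],[0,0,40],85],[[-25,-17,0],[0,0,50],85]]'
python3 - <<'E'
from h import *
s=snap('wrist','w2.png'); im=s['img']
o=arm.observe(); print(o['position'],np.round(o['eef_rot'],3).tolist(),o['joint_pos'])
P=[.413,-.306,.004]; print(proj(s,P), totool(np.array(P)-o['position']))
E
```

```text
time_s: 6.75
position: [0.5251, 0.0365, 0.1988]
eef_rot: [[-0.271, 0.963, -0.003], [0.963, 0.271, -0.0], [0.0, -0.003, -1.0]]
ft_force: [0.7, -0.9, 0.2]
grip_width: 0.848
time_s: 7.38
position: [0.4306, -0.2503, 0.199]
eef_rot: [[0.564, 0.826, -0.002], [0.826, -0.564, 0.001], [0.0, -0.002, -1.0]]
ft_force: [1.4, 0.7, 1.0]
grip_width: 0.852
[ 0.42855556 -0.25677658  0.1989959 ] [[0.57, 0.821, -0.004], [0.821, -0.57, -0.004], [-0.006, -0.001, -1.0]] [-0.55914839  0.22636646  1.78250807 -0.00637369  1.13352482  0.05051741]
[342.9688557  221.08194833] [-4.81709564  1.54006773 19.52708373]
```

View pics/w2.png

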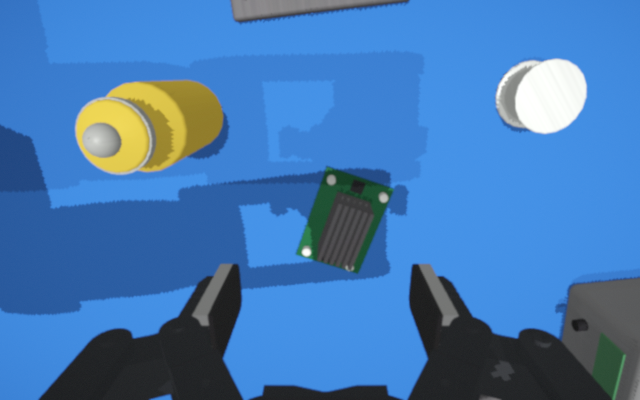

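The board's corners are at (329,167), (393,186), (357,273) and (297,254), and its predicted centre (343,221) agrees. The dispenser is well clear.

```bash
python3 - <<'E'
from h import *
s=cams.snapshot('wrist'); hsv=cv2.cvtColor(s['img'],cv2.COLOR_BGR2HSV)
C=np.array([onz(s,p,.004)[:2] for p in((329,167),(393,186),(357,273),(297,254))])
print('c',C.mean(0).round(4),'sides',[round(float(np.linalg.norm(C[i]-C[(i+1)%4])),4) for i in range(4)])
d=C[1]-C[2]+C[0]-C[3]; print('long ang',np.degrees(np.arctan2(d[1],d[0])))
m=((hsv[...,0]<95)|(hsv[...,0]>125)|(hsv[...,1]<110)).astype(np.uint8); m[:150]=0;m[282:]=0;m[:,:280]=0;m[:,410:]=0
c=max(cv2.findContours(m,0,1)[0],key=cv2.contourArea)[:,0]
W=np.array([onz(s,p,.004)[:2] for p in c.astype(float)],np.float32)*1000; print(cv2.minAreaRect(W))
o=arm.observe(); print(o['position'],totool(np.r_[C.mean(0),.004]-o['position']), 'tool y yaw',np.degrees(np.arctan2(o['eef_rot'][1][1],o['eef_rot'][0][1])))
E
```

```text
c [ 0.41   -0.3149] sides [0.0659, 0.103, 0.0678, 0.0998]
long ang 36.325935989549045
((411.6589660644531, -307.2926940917969), (100.66381072998047, 69.23667907714844), 36.6452522277832)
[ 0.42975417 -0.25327926  0.19890937] [-6.15853149  1.89128208 19.4999443 ] tool y yaw -34.46542770934125
```

```bash
python3 -m crank '[[[-2,0.6,3],[0,0,7],85],[[-4,1.2,6],[0,0,14],85],[[-5.4,1.55,9],[0,0,19],80],[[-5.4,1.55,11],[0,0,19],70],[[-5.4,1.55,11],[0,0,19],70]]' 
python3 -m crank '[[[0,0,0],[0,0,0],70],[[0,0,0],[0,0,0],70],[[0,0,0],[0,0,0],70],[[0,0,0],[0,0,0],70],[[0,0,0],[0,0,0],70]]'
python3 - <<'E'
from h import *
s=cams.snapshot('wrist'); hsv=cv2.cvtColor(s['img'],cv2.COLOR_BGR2HSV); cv2.imwrite('pics/w3.png',s['img'])
o=arm.observe(); print(o['position'],'yaw',np.degrees(np.arctan2(o['eef_rot'][1][1],o['eef_rot'][0][1])),proj(s,[.4123,-.307,.04]))
t=np.array(o['position']); print('pads centre line px',[proj(s,[t[0],t[1],z]).round() for z in(.004,.04)])
E
```

```text
time_s: 8.1
position: [0.4134, -0.3007, 0.088]
eef_rot: [[0.798, 0.603, -0.005], [0.603, -0.798, 0.004], [-0.001, -0.006, -1.0]]
ft_force: [0.4, 0.1, 0.5]
grip_width: 0.701
time_s: 8.72
position: [0.4148, -0.3023, 0.0905]
eef_rot: [[0.799, 0.602, 0.0], [0.602, -0.799, -0.0], [0.0, 0.0, -1.0]]
ft_force: [-0.3, -0.1, 0.1]
grip_width: 0.703
[ 0.4147386  -0.30234085  0.09039339] yaw -52.99634466578919 [330.42041528 233.96665537]
pads centre line px [array([326., 206.]), array([327., 227.])]
```

View pics/w3.png

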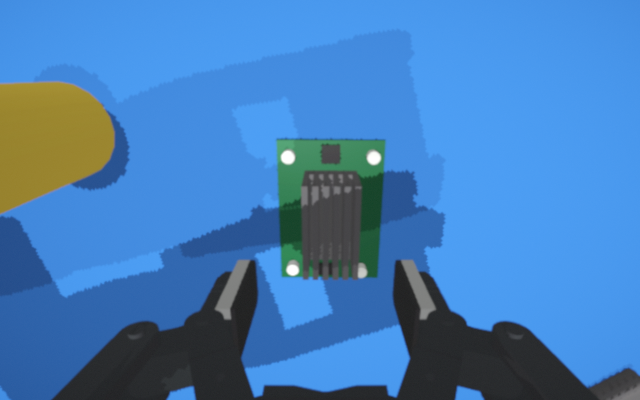

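The arm is now at rest. The board's corners are at (277,139), (385,139), (378,277) and (281,277), and it lies square to the fingers. I'll measure the remaining offset.

```bash
python3 - <<'E'
from h import *
s=cams.snapshot('wrist')
C=np.array([onz(s,p,.004)[:2] for p in((277,139),(385,139),(378,277),(281,277))])
print('c',C.mean(0).round(4),'sides',[round(float(np.linalg.norm(C[i]-C[(i+1)%4])),4) for i in range(4)])
d=C[1]-C[2]+C[0]-C[3]; print('long ang',np.degrees(np.arctan2(d[1],d[0])))
o=arm.observe(); print(o['position'],totool(np.r_[C.mean(0),.014]-o['position']))
E
```

```text
c [ 0.4121 -0.3075] sides [0.0691, 0.101, 0.071, 0.101]
long ang 36.738889618103606
[ 0.41472284 -0.30234405  0.09036062] [-0.5183421   0.25781382  7.63600948]
```

```bash
python3 -m crank '[[[-0.5,0.25,2],[0,0,0],70],[[-0.5,0.25,4],[0,0,0],70],[[-0.5,0.25,6],[0,0,0],70],[[-0.5,0.25,7.5],[0,0,0],70],[[-0.5,0.25,7.5],[0,0,0],70]]' 
python3 -m crank '[[[0,0,0],[0,0,0],60],[[0,0,0],[0,0,0],45],[[0,0,0],[0,0,0],20],[[0,0,0],[0,0,0],20],[[0,0,0],[0,0,0],20]]' 40
python3 -m crank '[[[0,0,0],[0,0,0],20],[[0,0,-2],[0,0,0],20],[[0,0,-5],[0,0,0],20],[[0,0,-9],[0,0,0],20],[[0,0,-12],[0,0,0],20]]' 40
```

```text
time_s: 9.45
position: [0.4117, -0.3069, 0.0143]
eef_rot: [[0.799, 0.602, -0.002], [0.602, -0.799, 0.002], [-0.001, -0.002, -1.0]]
ft_force: [-0.1, -0.2, 0.5]
grip_width: 0.701
time_s: 10.07
position: [0.4128, -0.3078, 0.0161]
eef_rot: [[0.799, 0.602, 0.002], [0.602, -0.799, -0.001], [0.001, 0.002, -1.0]]
ft_force: [-0.4, -0.2, 6.0]
grip_width: 0.387
time_s: 10.7
position: [0.4121, -0.3072, 0.1365]
eef_rot: [[0.799, 0.602, 0.0], [0.602, -0.799, -0.0], [0.0, 0.0, -1.0]]
ft_force: [0.5, -0.7, -2.4]
grip_width: 0.391
```

```bash
python3 -m crank '[[[5,-2.3,-2],[0,0,-5],20],[[10,-4.6,-4],[0,0,-10],20],[[15,-6.9,-5],[0,0,-15],20],[[20,-9.2,-5],[0,0,-20],20],[[25,-11.5,-5],[0,0,-25.1],20]]' 
python3 -m crank '[[[4,0,0],[0,0,0],20],[[8,0,0],[0,0,0],20],[[11.4,-0.1,0],[0,0,0],20],[[11.4,-0.1,0],[0,0,0],20],[[11.4,-0.1,0],[0,0,0],20]]'
python3 - <<'E'
from h import *
s=snap('wrist','w4.png'); o=arm.observe(); print(o['position'],o['ft_force'],'yaw',np.degrees(np.arctan2(o['eef_rot'][1][1],o['eef_rot'][0][1])))
t=cams.snapshot('top')
C=np.array([onz(t,np.array(p)/4.5+[255,130],.014)[:2] for p in((198,105),(599,307),(498,509),(93,299))]); print('screws',C.round(4).tolist(),C.mean(0)); 
print('disc',onz(t,np.array([495,374])/4.5+[255,130],.032)[:2])
d=C[0]-C[1]+C[3]-C[2]; print(np.degrees(np.arctan2(d[1],d[0])))
E
```

```text
time_s: 11.32
position: [0.5429, -0.0633, 0.1851]
eef_rot: [[0.465, 0.885, -0.0], [0.885, -0.465, -0.0], [-0.0, -0.0, -1.0]]
ft_force: [0.0, -0.7, -0.9]
grip_width: 0.394
time_s: 11.95
position: [0.5944, 0.0358, 0.1847]
eef_rot: [[0.468, 0.884, -0.002], [0.884, -0.468, -0.001], [-0.001, -0.001, -1.0]]
ft_force: [0.0, -0.5, -1.1]
grip_width: 0.394
[0.59437607 0.03545641 0.18494443] [ 0.39244522 -0.25117434 -1.98626162] yaw -27.92463484483518
screws [[0.6862, 0.0735], [0.5686, -0.1477], [0.4583, -0.0891], [0.5765, 0.1316]] [ 0.57239913 -0.00793393]
disc [ 0.52984119 -0.08784282]
61.92457412285002
```

View pics/w4.png

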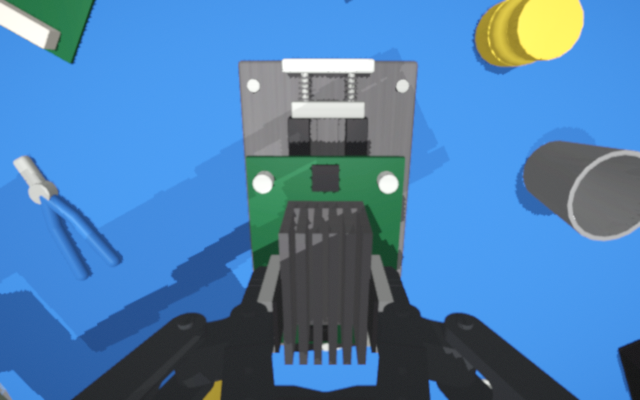

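Tenth picture: the board is held level with its left and right edges at u 247–404. The jaw's inner top edge runs from (292,116) to (364,116), and the screws are at (253,86) and (402,86). I'll compare all of it in the tool frame.

```bash
python3 - <<'E'
from h import *
s=cams.snapshot('wrist'); o=arm.observe(); p=np.array(o['position']); print(p)
f=lambda uv,z: totool(onz(s,uv,z)-p).round(2)
print('tool cm: jaw',f((292,116),.044),f((364,116),.044))
print('screws',f((253,86),.013),f((402,86),.013))
print('plate far',f((239,62),.012),f((417,62),.012))
zb=p[2]-.0155+.004
print('board edge far',f((247,156),zb),f((404,156),zb))
a=np.radians(62); ey=np.array([np.cos(a),np.sin(a)]); Pm=(onz(s,(292,116),.044)+onz(s,(364,116),.044))[:2]/2; print('H from jaw',Pm-.102*ey)
E
```

```text
[0.59458536 0.03521256 0.18528332]
tool cm: jaw [ 5.44 -2.68 14.13] [ 5.45  2.91 14.13]
screws [ 7.6  -6.17 17.23] [ 7.62  6.35 17.22]
plate far [ 9.52 -7.24 17.33] [ 9.53  7.49 17.32]
board edge far [ 5.08 -3.52  1.15] [5.09 3.36 1.15]
H from jaw [ 0.57321429 -0.00735025]
```

```bash
python3 -m crank '[[[-0.15,0.2,3],[0,0,0],20],[[-0.15,0.2,6],[0,0,0],20],[[-0.15,0.2,9],[0,0,0],20],[[-0.15,0.2,11.5],[0,0,0],20],[[-0.15,0.2,11.5],[0,0,0],20]]' 
python3 - <<'E'
from h import *
s=cams.snapshot('wrist'); cv2.imwrite('pics/w5.png',s['img']); o=arm.observe(); p=np.array(o['position']); print(p)
a=np.radians(62); ey=np.array([np.cos(a),np.sin(a)]); ex=np.array([ey[1],-ey[0]]); H=np.array([.5731,-.0074])
for n,x,y,z in(('jawL',-.028,.102,.044),('jawR',.028,.102,.044),('guideL in top far',-.039,.062,.036),('guideR',.039,.062,.036)): print(n,proj(s,np.r_[H+x*ex+y*ey,z]).round(1))
E
```

```text
time_s: 12.72
position: [0.5945, 0.0331, 0.0686]
eef_rot: [[0.469, 0.883, -0.005], [0.883, -0.469, -0.0], [-0.002, -0.004, -1.0]]
ft_force: [-0.1, 0.5, -0.2]
grip_width: 0.392
[0.59578981 0.03325486 0.07016034]
jawL [267.6 138.5]
jawR [387.3 138.8]
guideL in top far [252.9 212. ]
guideR [401.4 212.4]
```

View pics/w5.png

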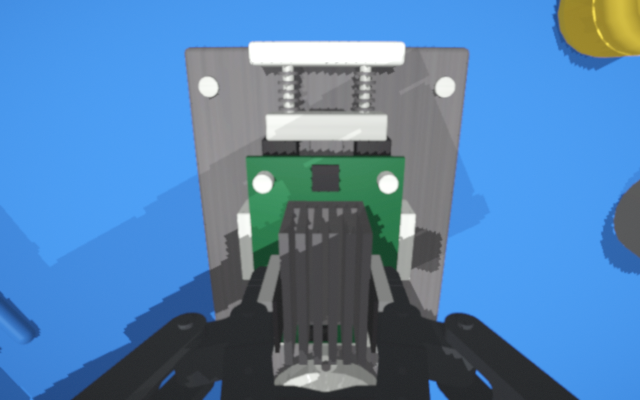

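The jaw's corners fall at (267,139) and (387,139), as predicted. The guides (238–414) are centred on the board (247–404), and there is a gap to the jaw. I'll lower and release.

```bash
python3 -m crank '[[[0,0,1],[0,0,0],20],[[0,0,1.7],[0,0,0],20],[[0,0,2.1],[0,0,0],20],[[0,0,2.35],[0,0,0],20],[[0,0,2.35],[0,0,0],20]]'
python3 -m crank '[[[0,0,0],[0,0,0],20],[[0,0,0],[0,0,0],20],[[0,0,0],[0,0,0],45],[[0,0,0],[0,0,0],60],[[0,0,0],[0,0,0],70]]'
```

```text
time_s: 13.4
position: [0.5962, 0.034, 0.0467]
eef_rot: [[0.468, 0.884, -0.0], [0.884, -0.468, 0.0], [-0.0, -0.0, -1.0]]
ft_force: [0.3, -0.0, -1.7]
grip_width: 0.387
time_s: 14.02
position: [0.5963, 0.0339, 0.047]
eef_rot: [[0.468, 0.884, 0.0], [0.884, -0.468, 0.0], [0.0, 0.0, -1.0]]
ft_force: [0.4, -0.3, -0.7]
grip_width: 0.7
```

```bash
python3 -m crank '[[[0,0,-2],[0,0,0],75],[[0,0,-5],[0,0,0],75],[[0,0,-9],[0,0,0],75],[[0,0,-13],[0,0,0],75],[[0,0,-13],[0,0,0],75]]'
python3 -m crank '[[[0,0,0],[0,0,-10],75],[[0,0,0],[0,0,-20],75],[[0,0,0],[0,0,-30],75],[[0,0,0],[0,0,-40],75],[[0,0,0],[0,0,-50],75]]'
python3 -m crank '[[[0,0,0],[0,0,-10],75],[[0,0,0],[0,0,-20],75],[[0,0,0],[0,0,-30],75],[[0,0,0],[0,0,-40],75],[[0,0,0],[0,0,-46.7],75]]'
python3 -m crank '[[[0,0,0],[0,0,0],75],[[0,0,0],[0,0,0],75],[[0,0,0],[0,0,0],75],[[0,0,0],[0,0,0],75],[[0,0,0],[0,0,0],75]]'
python3 - <<'E'
from h import *
s=cams.snapshot('wrist'); im=s['img']; cv2.imwrite('pics/w6.png',im); o=arm.observe(); print(o['position'],'yaw',np.degrees(np.arctan2(o['eef_rot'][1][1],o['eef_rot'][0][1])),o['joint_pos'])
hsv=cv2.cvtColor(im,cv2.COLOR_BGR2HSV); g=cv2.inRange(hsv,(50,90,30),(92,255,255))
c=max(cv2.findContours(g,0,1)[0],key=cv2.contourArea)
W=np.array([onz(s,p,.034)[:2] for p in c[:,0].astype(float)],np.float32)*1000; r=cv2.minAreaRect(W); print(r)
a=np.radians(62); ey=np.array([np.cos(a),np.sin(a)]); ex=np.array([ey[1],-ey[0]]); H=np.array([.5731,-.0074])
d=np.array(r[0])/1000-H; print('board in holder mm',d@ex*1000,d@ey*1000)
K=H-.09*ey; print('knob',K,totool(np.r_[K,.037]-o['position']))
g=cv2.cvtColor(im,cv2.COLOR_BGR2GRAY); w=(cv2.inRange(hsv,(0,0,170),(180,60,255)))
for c in cv2.findContours(w,0,1)[0]:
    if cv2.contourArea(c)>300:
        W=np.array([onz(s,p,.032)[:2] for p in c[:,0].astype(float)],np.float32); q,rr=cv2.minEnclosingCircle(W); print('white',q,rr,cv2.contourArea(c))
E
```

```text
time_s: 14.65
position: [0.5983, 0.034, 0.1806]
eef_rot: [[0.468, 0.884, 0.008], [0.884, -0.468, 0.0], [0.004, 0.007, -1.0]]
ft_force: [-0.4, -0.3, -0.5]
grip_width: 0.749
time_s: 15.28
position: [0.5954, 0.0339, 0.1754]
eef_rot: [[-0.382, 0.924, -0.002], [0.924, 0.382, -0.0], [0.001, -0.002, -1.0]]
ft_force: [0.3, -0.6, -0.1]
grip_width: 0.746
time_s: 15.9
position: [0.5954, 0.0339, 0.1754]
eef_rot: [[-0.934, 0.358, -0.002], [0.358, 0.934, -0.0], [0.002, -0.001, -1.0]]
ft_force: [0.6, 0.2, 0.1]
grip_width: 0.748
time_s: 16.52
position: [0.5962, 0.034, 0.1768]
eef_rot: [[-0.932, 0.362, 0.0], [0.362, 0.932, 0.0], [-0.0, 0.0, -1.0]]
ft_force: [0.0, -0.4, 0.1]
grip_width: 0.75
[0.59619669 0.03392781 0.17686723] yaw 68.79252752773925 [ 3.75379175e-02  3.91854184e-01  1.59632541e+00  1.00296719e-04
  1.15324487e+00 -1.16315884e+00]
((595.2718505859375, 34.97055435180664), (101.05096435546875, 70.93598175048828), 61.87862014770508)
board in holder mm -0.31518826356597623 47.820032317461305
knob [ 0.53084756 -0.08686528] [  1.72435375 -13.62734708  13.98446371]
white (0.6243144869804382, -0.30549368262290955) 0.03126788139343262 1929.5
white (0.6123131513595581, -0.2635555863380432) 0.027520596981048584 390.5
white (0.6337300539016724, 0.008243884891271591) 0.020294109359383583 344.0
white (0.7112411260604858, 0.1543835997581482) 0.045666422694921494 428.0
white (0.627314567565918, 0.0889522060751915) 0.029506409540772438 914.5
white (0.6394091844558716, 0.11624065786600113) 0.036847226321697235 930.0
white (0.5544089674949646, 0.05072024464607239) 0.020328111946582794 526.5
white (0.5182900428771973, -0.10961824655532837) 0.03397154435515404 1050.5
white (0.5320949554443359, -0.08427614718675613) 0.04270860552787781 1846.0
```

The board lies in the nest at holder (-0.3, 47.8) mm, 61.9°, which is inside the play. Now the knob.

```bash
python3 -m crank '[[[0.7,-5,0],[0,0,0],60],[[1.4,-10,0],[0,0,0],50],[[1.7,-13.5,1],[0,0,0],50],[[1.7,-13.5,3],[0,0,0],50],[[1.7,-13.5,3],[0,0,0],50]]'
python3 -m crank '[[[0,0,3],[0,0,0],50],[[0,0,6],[0,0,0],50],[[0,0,9],[0,0,0],50],[[0,0,10.5],[0,0,0],50],[[0,0,10.5],[0,0,0],50]]'
python3 -m crank '[[[0,0,0],[0,0,0],35],[[0,0,0],[0,0,0],20],[[0,0,0],[0,0,0],5],[[0,0,0],[0,0,0],5],[[0,0,0],[0,0,0],5]]' 40
python3 - <<'E'
from h import *
o=arm.observe(); print(o['position'],o['ft_force'],o['wrist_torque'],o['grip_width'],'yaw',np.degrees(np.arctan2(o['eef_rot'][1][1],o['eef_rot'][0][1])),o['joint_pos'])
E
```

```text
time_s: 17.2
position: [0.5304, -0.086, 0.1458]
eef_rot: [[-0.932, 0.362, -0.003], [0.362, 0.932, 0.001], [0.003, -0.0, -1.0]]
ft_force: [0.4, -0.5, -0.0]
grip_width: 0.503
time_s: 17.82
position: [0.5316, -0.0855, 0.0415]
eef_rot: [[-0.933, 0.361, -0.001], [0.361, 0.933, 0.0], [0.001, -0.0, -1.0]]
ft_force: [-0.7, 0.8, 0.8]
grip_width: 0.503
time_s: 18.45
position: [0.5316, -0.088, 0.0433]
eef_rot: [[-0.933, 0.36, 0.001], [0.36, 0.933, -0.004], [-0.003, -0.003, -1.0]]
ft_force: [-2.5, -8.4, 3.6]
grip_width: 0.157
[ 0.53164361 -0.08803818  0.04327299] [-2.50765123 -8.43331508  3.55030259] [-1.20089307  0.39878545  0.05755812] 0.15652066200146222 yaw 68.89465553662318 [-0.18343063  0.45306088  1.89644876 -0.00480874  0.79016562 -1.38249222]
```

```bash
python3 -m crank '[[[0,-0.3,0],[0,0,0],5],[[0,-0.3,0],[0,0,10],5],[[0,-0.3,0],[0,0,20],5],[[0,-0.3,0],[0,0,30],5],[[0,-0.3,0],[0,0,40],5]]' 50
python3 -m crank '[[[0,0,0],[0,0,10],5],[[0,0,0],[0,0,20],5],[[0,0,0],[0,0,30],5],[[0,0,0],[0,0,40],5],[[0,0,0],[0,0,48],5]]' 
python3 -m crank '[[[0,0,0],[0,0,0],5],[[0,0,0],[0,0,0],5],[[0,0,0],[0,0,0],5],[[0,0,0],[0,0,0],5],[[0,0,0],[0,0,0],5]]' 
cat > k.py <<'E'
from h import *
o=arm.observe(); print(np.round(o['position'],4),np.round(o['ft_force'],1),np.round(o['wrist_torque'],2),o['grip_width'],'yaw',np.degrees(np.arctan2(o['eef_rot'][1][1],o['eef_rot'][0][1])),np.round(o['joint_pos'],2))
s=cams.snapshot('wrist'); im=s['img']; cv2.imwrite('pics/k.png',im)
a=np.radians(62); ey=np.array([np.cos(a),np.sin(a)]); ex=np.array([ey[1],-ey[0]]); H=np.array([.5731,-.0074])
t=cams.snapshot('scene'); cv2.imwrite('pics/ks.png',t['img'])
for n,s in(('wrist',cams.snapshot('wrist')),('scene',t)):
    g=cv2.cvtColor(s['img'],cv2.COLOR_BGR2GRAY)
    for x in(-.022,.022):
        pr=[]
        for y in np.arange(.080,.135,.002):
            u,v=proj(s,np.r_[H+x*ex+y*ey,.044]).round().astype(int); pr.append(int(g[v,u]) if 0<=v<400 and 0<=u<640 else -1)
        print(n,x,pr)
E
python3 k.py
```

```text
time_s: 19.08
position: [0.5311, -0.0887, 0.0433]
eef_rot: [[-0.479, 0.878, 0.002], [0.878, 0.479, -0.001], [-0.002, 0.001, -1.0]]
ft_force: [-1.9, 0.2, 7.6]
grip_width: 0.153
time_s: 19.7
position: [0.5303, -0.0888, 0.0433]
eef_rot: [[0.333, 0.943, 0.0], [0.943, -0.333, -0.001], [-0.0, 0.001, -1.0]]
ft_force: [-3.8, -0.4, 8.5]
grip_width: 0.156
time_s: 20.32
position: [0.5305, -0.0886, 0.0433]
eef_rot: [[0.334, 0.943, 0.001], [0.943, -0.334, 0.001], [0.001, 0.001, -1.0]]
ft_force: [-3.4, -0.4, 8.7]
grip_width: 0.154
[ 0.5305 -0.0886  0.0433] [-3.4 -0.4  8.7] [-0.22  0.52 -1.23] 0.1541693068612944 yaw -19.48267603878039 [-0.19  0.45  1.9   0.    0.79  0.15]
wrist -0.022 [-1, -1, -1, -1, -1, -1, -1, -1, -1, -1, -1, -1, -1, -1, -1, -1, -1, -1, -1, -1, -1, -1, -1, -1, -1, -1, -1, -1]
wrist 0.022 [-1, -1, -1, -1, -1, -1, -1, -1, -1, -1, -1, -1, -1, -1, -1, -1, -1, -1, -1, -1, -1, -1, -1, -1, -1, -1, -1, -1]
scene -0.022 [95, 182, 97, 94, 82, 99, 185, 231, 224, 219, 219, 194, 194, 98, 104, 107, 107, 101, 106, 107, 107, 102, 103, 101, 101, 118, 156, 228]
scene 0.022 [71, 68, 67, 70, 70, 109, 190, 226, 226, 221, 221, 201, 201, 162, 120, 91, 134, 134, 107, 85, 156, 156, 212, 184, 114, 114, 136, 235]
```

The scene view puts the jaw's face at holder y≈92, so it has already shut. The torque on the tool pulls clockwise. I'll ease the knob a few degrees further that way to see whether the torque relaxes.

```bash
python3 -m crank '[[[0,0,0],[0,0,2],5],[[0,0,0],[0,0,4],5],[[0,0,0],[0,0,6],5],[[0,0,0],[0,0,6],5],[[0,0,0],[0,0,6],5]]' 
python3 k.py
```

```text
time_s: 21.1
position: [0.5302, -0.0885, 0.0432]
eef_rot: [[0.426, 0.905, 0.0], [0.905, -0.426, 0.0], [0.0, 0.0, -1.0]]
ft_force: [-2.4, 0.7, 7.4]
grip_width: 0.158
[ 0.5302 -0.0885  0.0432] [-2.4  0.7  7.4] [-0.02  0.54 -0.05] 0.15774787998772963 yaw -25.205909543184116 [-0.19  0.45  1.9   0.    0.79  0.25]
wrist -0.022 [-1, -1, -1, -1, -1, -1, -1, -1, -1, -1, -1, -1, -1, -1, -1, -1, -1, -1, -1, -1, -1, -1, -1, -1, -1, -1, -1, -1]
wrist 0.022 [-1, -1, -1, -1, -1, -1, -1, -1, -1, -1, -1, -1, -1, -1, -1, -1, -1, -1, -1, -1, -1, -1, -1, -1, -1, -1, -1, -1]
scene -0.022 [95, 186, 94, 98, 78, 104, 185, 225, 222, 218, 221, 192, 192, 99, 102, 108, 108, 104, 103, 109, 109, 104, 103, 99, 99, 122, 159, 228]
scene 0.022 [72, 64, 65, 72, 72, 105, 191, 226, 226, 220, 223, 200, 200, 88, 104, 114, 139, 139, 112, 106, 158, 158, 211, 165, 117, 117, 133, 234]
```

The torque relaxed to about 0 and the jaw stays at 92. I'll release, rise and take the final look.

```bash
python3 -m crank '[[[0,0,0],[0,0,0],25],[[0,0,0],[0,0,0],45],[[0,0,0],[0,0,0],50],[[0,0,-2],[0,0,0],50],[[0,0,-5],[0,0,0],50]]' 
python3 -m crank '[[[0,0,-4],[0,0,0],50],[[0,0,-10],[0,0,0],50],[[-4,0,-14],[0,0,0],50],[[-9,0,-14],[0,0,0],50],[[-14,0,-14],[0,0,0],50]]' 
python3 -m crank '[[[0,0,0],[0,0,0],50],[[0,0,0],[0,0,0],50],[[0,0,0],[0,0,0],50],[[0,0,0],[0,0,0],50],[[0,0,0],[0,0,0],50]]'
python3 - <<'E'
from h import *
w=cams.snapshot('wrist'); t=cams.snapshot('scene'); p=cams.snapshot('top')
a=cv2.resize(w['img'],(480,300)); b=cv2.resize(t['img'][150:270,220:400],(480,300),interpolation=cv2.INTER_CUBIC)
c=cv2.resize(t['img'][60:300,130:482],(320,300)); d=cv2.resize(p['img'][80:310,160:490],(320,300))
cv2.imwrite('pics/fin.png',np.vstack([np.hstack([a,c]),np.hstack([b,d])]))
ang=np.radians(62); ey=np.array([np.cos(ang),np.sin(ang)]); ex=np.array([ey[1],-ey[0]]); H=np.array([.5731,-.0074])
hsv=cv2.cvtColor(w['img'],cv2.COLOR_BGR2HSV); g=cv2.inRange(hsv,(50,90,30),(92,255,255))
k=max(cv2.findContours(g,0,1)[0],key=cv2.contourArea)
r=cv2.minAreaRect(np.array([onz(w,q,.034)[:2] for q in k[:,0].astype(float)],np.float32)*1000); dd=np.array(r[0])/1000-H
print(r,dd@ex*1000,dd@ey*1000); print(arm.observe()['position'],arm.observe()['ft_force'])
E
```

```text
time_s: 21.88
position: [0.5297, -0.0884, 0.0914]
eef_rot: [[0.426, 0.905, -0.003], [0.905, -0.426, 0.001], [-0.001, -0.003, -1.0]]
ft_force: [0.3, -0.6, 0.2]
grip_width: 0.503
time_s: 22.5
position: [0.4704, -0.2164, 0.2325]
eef_rot: [[0.425, 0.905, 0.002], [0.905, -0.425, -0.001], [0.0, 0.002, -1.0]]
ft_force: [0.7, -0.6, -0.5]
grip_width: 0.504
time_s: 23.12
position: [0.4712, -0.2147, 0.2317]
eef_rot: [[0.425, 0.905, -0.0], [0.905, -0.425, 0.0], [0.0, -0.0, -1.0]]
ft_force: [0.5, 0.5, 0.1]
grip_width: 0.498Traceback (most recent call last):
  File "<stdin>", line 8, in <module>
ValueError: max() iterable argument is empty
```

View pics/fin.png

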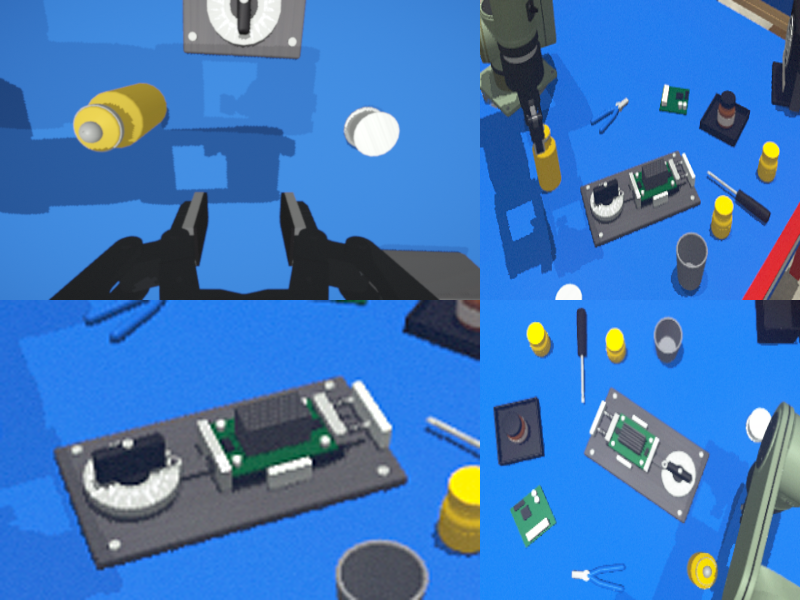

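In the final picture the board lies flat between fence and jaw, with no gap at either (lower left, fence at (213,450), jaw at (328,418)). The notch and roller meet at about (172,460). The jar stands in the tray at (518,432) in the lower right, the other things are in place, and the arm is clear.

```bash
python3 -c "
from cell import arm
print(arm.close_job())"
```

```text
the job is handed in; nothing more can be done
None
```

The job is done and handed in, at about 23 s on the robot's clock. I stood the amber jar in the tray and laid the heat-sink board in the nest. Then I turned the knob about 94° clockwise, let go and moved the arm clear.

**What the last checks showed:**
- **Jaw:** its face measured at holder y ≈ 92 mm, which is shut on the board. The twist on the gripper fell from 1.2 N m to about 0 once the knob was eased into the notch.
- **Board:** before clamping it lay at holder (-0.3, 47.8) mm, square to the holder. The final picture shows it flat between fence and jaw.
- **Jar and the rest:** the jar is upright in the tray, and the other things look to be in their places.
- **Arm:** it reads near 0 N and touches nothing.

**What failed or disagreed:**
- The final numeric check of the board's position gave no result, because the board was out of the wrist camera's view. The clamped state rests on the scene and top views instead.
- Early wrist-camera readings of the jar, holder and board were up to 8 mm off because the arm was still settling. I measured the holder and board again with it at rest, and those agreed with the top view to about 2 mm.
- The knob was about 2.5 mm from where I had measured it, so I shifted the grip before turning.

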